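# Load a flange on the ratchet indexing table and index it to the next bolt hole

## Robot

A 6-joint arm with a two-finger parallel gripper is mounted at the origin on the work surface. World frame = base frame: x ahead of the robot, y to its left, z up, the work surface at z = 0. Lengths are in mm, angles in rad, forces in N, time in s.
With the tool pointing down it reaches from about 325 to 900 mm from the base axis. Payload 6.1 kg.
Tool frame: the origin (TCP) lies on the centre line of the jaws, within the pads' length; the fingertips stand 22 mm ahead of it and the grasp point (between the pads) lies 3 mm ahead of it (tip_extent is the distance from the TCP to the fingertips, in mm); z points along the fingers, y is the direction in which the jaws open and shut (so a half turn about z gives the same grasp; the last joint's range is limited). The gripper opens to 87 mm and grips with 3 to 60 N. Pads are 19 mm wide; open, the fingers measure 117 mm over their backs; the gripper's body (75 mm by 190 mm) begins 51 mm behind the grasp point.
Start: joints at [1.068, 0.22, 1.526, -0, 1.395, -0.126], TCP at [229.965, 581.147, 244.538] pointing down, gripper open.
Joint ranges: [-2.98, 2.98], [-0.91, 2.08], [0.09, 2.57], [-1.24, 4.39], [0.2, 2.65], [-2.68, 2.68]. Speed limits (rad/s): [2.57, 2.57, 3.01, 3.14, 3.14, 3.14].

## Interface

Orientations are given as a 3x3 rotation matrix whose columns are the frame's x, y, z axes.
In Python, from workcell import sense, grab_frame, calibration, sign_off, outline_of, mark_of, tip_extent gives the robot as it stands. The module is installed in compiled form; this text tells all that it offers.
- The arm moves only by the tool send_rows, never from a script. Its argument "plan" is a list that holds one entry, the list of rows, each a list of 7 numbers: the turn, a rotation vector about the tool's x, y, z in degrees, then the shift along the tool's x, y, z in cm, then the finger opening in cm, from 0 to 8.7. In form: [[[rx, ry, rz, tx, ty, tz, hand], ...]]. A call has 1 to 12 rows; each row shifts and turns the commanded pose from where the row before left it, along the tool's axes as they then stand; what a row does not reach is not made up. A row lasts 1/10 s, in which the tool goes at most 50 mm and 8.59 degrees, less where a joint would pass 70% of its speed; a pose out of reach is approached as far as the arm can. A call is refused whole if a number of a shift passes 5 or a number of a turn 8.59, either way. A call with a gripper value outside its range is refused whole. The fingers move at their own pace and stop on an object; "squeeze" is the grip in N (left out, the last holds). Time passes only in rows, so rows that do not move let the fingers close. It gives the time, the measured TCP pose, the force and the opening at its end, in the units of the state.
- sense(): the state, without advancing time (a new reading comes with each control period).
- grab_frame(name): name is "scene" or "top" or "wrist"; returns the picture (400x640x3 uint8, red, green, blue); there is no depth.
- calibration(name): a dict with "K" (3x3 intrinsics, pixels), "rvec" (rotation vector, rad) and "tvec" (3), from world to camera coordinates, as OpenCV has them. Camera axes: x right, y down, z forward; pixel columns grow to the right and rows downward; lengths in mm; the calibration is good to about 2 mm. The wrist camera is an equidistant fisheye: a pixel r from the principal point sees the ray r / f radians off the axis. A picture is of the moment at which its call begins: read the wrist's pose just before it. calibration takes no time and is no camera call; for the wrist camera it gives the pose at the moment of the call.
- sign_off(): hands the job in, once; it reports no verdict.
Trained networks look in the newest picture that a camera, given by its name, has taken for a name from the list of things; names that differ only in an ending like _2 or _b are one class to them, and where a whole thing is asked for, a point or a joint stands for the part that bears it (a point fixed in the world has none). Each returns a list of dicts, best first, with "score" (0 to 1); they miss things now and then, are a little off and sometimes report something else, mostly with a low value. They report only what shows in the picture. A call takes as long as a camera call. They do not tell look-alikes from the thing itself.
- outline_of(camera, label): "mask" (400x640 bool, what is visible of it).
- mark_of(camera, label): "point" ([x, y, z] in mm, in the coordinates of the camera as it stood for that picture, good to about 4 mm: a listed point, or the origin of a listed thing).
The state is a dict: "time_s": time; "joints": joint angles; "qd": joint speeds; "joint_efforts": joint torques, N m; "tcp_pos": TCP position; "ee_rot": TCP orientation; "force": force on the tool from outside, world axes, zero at the start; "moment": the same for the moment, N m; "opening": opening from 0.0 (shut) to 1.0 (fully open).
Only numpy, scipy, OpenCV 4.12 (cv2) and the standard library are available. Lean on these libraries where they do the work, as an engineer would, in place of code of your own. Each camera call takes 0.05 s, during which the arm holds its last target.

## Task

Lower the six-hole aluminium hub flange over the centring spigot of the indexing table until it sits flat on the table face, and let go of it. Then take the table's hand lever and swing it anticlockwise (seen from above) by four clicks of the ratchet, no more, and draw it back until the ratchet stops it. Finish while still holding the lever with a light steady pull back against the pawl, so that there is no play while the hole is gauged; leave the other things on the granite alone.

Things in the scene. Friction and masses are not known exactly. Their poses are not given: they have to be found in the camera images.
- flange_hub (a point): the loose aluminium flange, 0.3 to 0.5 kg: a disc 96 mm across and 12 mm thick with six bolt holes, and on it a round hub 42 mm across and 42 mm tall, bored 23 mm right through. Stands disc down. This point is the centre of the hub on the bore axis, 33 mm above the underside and 21 mm below the top; z up along the bore. Grip it by the hub
- flange: the same flange; origin on the bore axis at its underside
- table_seat (a point): centre of the flat round steel face (126 mm across) on top of the indexing table, level with the face, 78 mm above the granite; z up along the table's axis. From here the centring spigot stands up: 20 mm in diameter for 19 mm, then a cone to 10 mm in diameter at 26 mm. The frame turns with the face
- indexer: the grey iron base of the indexing table, bolted to the granite: 168 mm across, 47 mm tall, two ears reaching 112 mm from the axis; origin on the axis at granite height. On it turn together a ring of 24 saw teeth (70 mm radius, 48 to 63 mm high), the steel face and the lever
- lever_grip (a point): centre of the upright plain metal grip at the end of the hand lever: round, 25 mm in diameter, 70 mm tall (64 to 134 mm above the granite); this point is 110 mm above the granite and 145 mm from the table's axis. The lever is a level steel bar 11 mm thick (top 77 mm above the granite) fixed to the table face. The grip does not spin on it
- lever: the hand lever with its grip; origin on the axis of the table at granite height, x along the lever towards the grip, z up
- rotor (a joint): turn of face, teeth and lever about the upright axis, rad, growing anticlockwise from above. Click n falls at n x 0.2618 (15 degrees a tooth); the pawl then bars the way back below that. 0 = back against the pawl at the start tooth; it starts in the play before click 1. Turning takes about 1.5 N at the grip, rising to 7 N just before a click, falling off at it; the pawl stops it firmly
- pawl: the sprung steel pawl, 34 mm long, pivoted on the side of the base, its nose in the teeth
- ratchet_ring: the ring of saw teeth on the turning part
- ring_gauge_mid (a point): bystander: centre of a plain steel ring 80 mm across, 26 mm tall, no hub
- v_block_mid (a point): bystander: centre of a steel V-block 70 x 52 x 46 mm
- caliper_mid (a point): bystander: middle of a dial caliper lying flat, 230 mm long along its x, at most 17 mm tall
- micrometer_mid (a point): bystander: middle of an outside micrometer lying flat, 125 mm long along its x, 18 mm tall
- spectacle_case_mid (a point): bystander: centre of a closed black spectacle case 160 x 60 x 40 mm
- pen_mid (a point): bystander: middle of a pen, 140 mm long, 9 mm thick
Not all that is in view belongs to the job. Of the things that look like the flange, the middle-sized one is meant.

How it is judged:
By the outcome, as a careful person would: the job done as asked, in the order asked, and still so for the second after the job is handed in, while the arm keeps its last pose, push and grip.
It also fails if it takes over 66 s, if anything falls off the work surface, if the arm or the gripper's body presses on something with over 40 N, if the wrist force passes 120 N, or if a joint passes its speed limit or range.

## Working session

There is one attempt and no reset: what is moved stays moved. The work goes in short steps, Python scripts to look and compute and a tool call to move; the robot and the scene stay as the last step left them, time stands still between calls to the robot, and variables do not carry over. Pictures are saved under pics/ and viewed, and the job is handed in when it is done.

Besides the shell and the picture viewer there is one more tool, called as name(argument=value, ...) on one line, values as JSON. send_rows: Moves the arm, as the interface text tells. Its arguments: {"type":"object","properties":{"plan":{"type":"array"},"squeeze":{"type":"number"}},"required":["plan"]}

```bash
mkdir -p pics; ls; python3 - <<'E'
from workcell import *
import cv2
s=sense();print(s)
for n in("scene","top","wrist"):
    im=grab_frame(n);cv2.imwrite(f"pics/{n}0.png",im[:,:,::-1])
    print(n,calibration(n))
print(tip_extent)
E
```

```text
pics
{'time_s': 0.0, 'joints': array([ 1.06785557e+00,  2.21250900e-01,  1.52761628e+00, -2.43050882e-05,
        1.39467923e+00, -1.26060522e-01]), 'qd': array([-2.76407399e-05, -1.28560034e-04, -1.02979848e-03, -2.08089708e-05,
       -1.36677406e-03,  1.67776124e-03]), 'joint_efforts': array([ 5.03084939e-04, -4.94580066e+01, -3.87393272e+01,  6.99825981e-02,
        5.69022156e-02, -2.20907091e-04]), 'tcp_pos': array([229.72067719, 580.63068332, 243.41912532]), 'ee_rot': array([[-9.29818773e-01,  3.68016578e-01, -9.20751962e-04],
       [ 3.68017663e-01,  9.29817202e-01, -1.72335287e-03],
       [ 2.21908587e-04, -1.94125883e-03, -9.99998091e-01]]), 'force': array([-0.48113544, -0.34890923, -0.53002143]), 'moment': array([-0.00048155, -0.02088517,  0.00066863]), 'opening': 0.9974538760733132}
scene {'K': array([[381.54821794,   0.        , 320.83379509],
       [  0.        , 381.54821794, 204.42440498],
       [  0.        ,   0.        ,   1.        ]]), 'rvec': array([ 2.37983892,  0.81414084, -0.25738305]), 'tvec': array([-479.85511635, -238.02733634, 1316.89684466])}
top {'K': array([[421.48884785,   0.        , 318.74380677],
       [  0.        , 421.48884785, 195.14898991],
       [  0.        ,   0.        ,   1.        ]]), 'rvec': array([ 2.16249938, -2.14622394,  0.13119351]), 'tvec': array([  13.05735258,  617.42476908, 1073.33884527])}
wrist {'K': array([[309.70691629,   0.        , 317.20575785],
       [  0.        , 309.70691629, 196.7913836 ],
       [  0.        ,   0.        ,   1.        ]]), 'rvec': array([-2.38583285, -1.62073502, -0.24285457]), 'tvec': array([-624.82565162,  -34.89025906,  391.5988363 ])}
22.0
```

View pics/scene0.png

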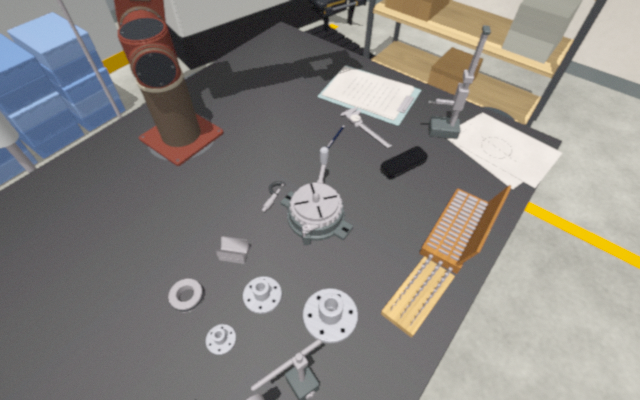

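View pics/top0.png

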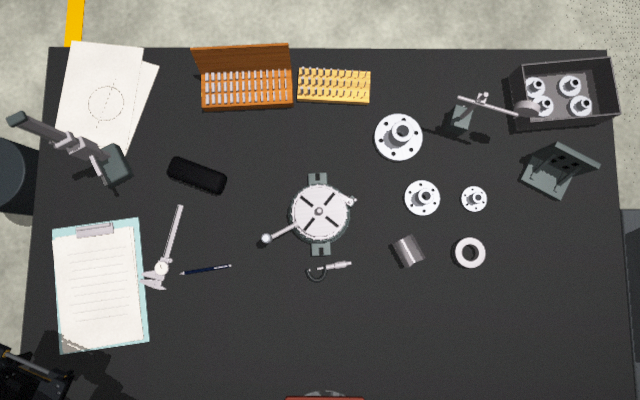

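View pics/wrist0.png

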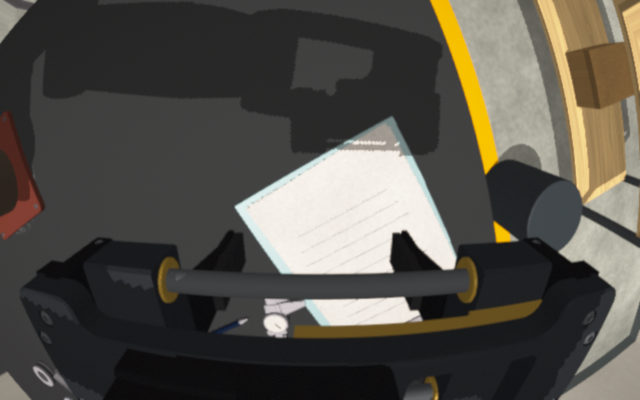

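```bash
cat > h.py <<'E'
from workcell import *
import numpy as np,cv2
def cam(n):
    c=calibration(n);R=cv2.Rodrigues(np.array(c['rvec']))[0];return np.array(c['K']),R,np.array(c['tvec'])
def toW(n,p):
    K,R,t=cam(n);return R.T@(np.array(p)-t)
def ray(n,px):
    K,R,t=cam(n);u=np.array([(px[0]-K[0,2])/K[0,0],(px[1]-K[1,2])/K[1,1]])
    if n=='wrist':
        r=np.linalg.norm(u);d=np.r_[u/r*np.sin(r),np.cos(r)] if r>0 else np.array([0,0,1.])
    else: d=np.r_[u,1]
    return -R.T@t,R.T@d
def atz(n,px,z):
    o,d=ray(n,px);return o+d*(z-o[2])/d[2]
def proj(n,P):
    K,R,t=cam(n);c=R@np.array(P,float)+t
    if n=='wrist':
        r=np.linalg.norm(c[:2]);th=np.arctan2(r,c[2]);u=c[:2]/r*th
    else:u=c[:2]/c[2]
    return K[:2,:2]@u+K[:2,2]
E
python3 - <<'E'
from h import *
for n in("top","scene","wrist"):
  for l in("flange_hub","flange","table_seat","indexer","lever_grip","lever","ring_gauge_mid"):
    for d in mark_of(n,l): 
        if d['score']>.2: print(n,l,round(d['score'],2),toW(n,d['point']).round(1))
print(sense()['time_s'])
E
```

```text
top flange_hub 0.68 [ 613.3 -409.5   22.5]
top flange_hub 0.61 [ 613.6 -260.7   31.4]
top flange_hub 0.6 [ 783.9 -197.2   46.8]
top flange 0.92 [ 614.7 -402.1   -1.2]
top flange 0.85 [ 783.4 -195.5   -0. ]
top flange 0.65 [ 621.5 -258.4   -2.5]
top table_seat 0.63 [570.6  15.   77.4]
top indexer 0.68 [674.4 345.5  21.9]
top indexer 0.63 [568.7  16.7  -1.1]
top lever_grip 0.65 [503.2 140.8 108.9]
top ring_gauge_mid 0.95 [ 473.7 -376.5   11.4]
scene flange_hub 0.97 [ 785.5 -199.5   46.6]
scene flange_hub 0.79 [ 620.1 -257.5   32.8]
scene flange_hub 0.57 [ 614.7 -401.4   24.9]
scene flange 0.87 [ 615.6 -259.9   -1.8]
scene flange 0.78 [ 785.5 -198.2    1.2]
scene flange 0.73 [ 618.5 -403.4    3.8]
scene table_seat 0.77 [570.7  13.7  76.5]
scene indexer 0.86 [575.6  13.9  -0.6]
scene indexer 0.52 [ 473.6 -220.6   24.6]
scene indexer 0.33 [ 472.1 -380.     8.7]
scene lever_grip 0.75 [501.7 139.2 111.1]
scene ring_gauge_mid 0.59 [ 473.1 -381.1   13.2]
wrist flange_hub 0.35 [ 475.2 -219.1   20.5]
wrist ring_gauge_mid 0.6 [ 468.3 -382.6   13.3]
1.2
```

The pictures show three flanges. The middle-sized one is at top px (422,198), about 36 px across, which matches 96 mm. The table is at (319,211) and the lever grip at (266,238). The networks agree with each other on all of these.

```bash
cat >> h.py <<'E'
def togo(goal):
    s=sense();R=s['ee_rot'];d=R.T@(np.array(goal)-s['tcp_pos']);return (d/10).round(3)
E
python3 - <<'E'
from h import *
K,R,t=cam('wrist');s=sense()
print('cam in tool',s['ee_rot'].T@(-R.T@t-s['tcp_pos']), s['ee_rot'].T@R.T@[0,0,1])
print(togo([617,-259,244.5]))
for m in outline_of('top','flange')[:4]:
    ys,xs=np.where(m['mask']);print(m['score'],xs.min(),xs.max(),ys.min(),ys.max())
# pattern check
E
```

```text
cam in tool [  81.41408522    0.40887726 -140.3659904 ] [-2.94328039e-01  4.94615284e-04  9.55704327e-01]
[-6.6899e+01 -6.3880e+01  4.0000e-03]
0.84 374 421 114 161
0.64 461 486 186 211
0.57 404 438 182 214
```

send_rows(plan=[[[0,0,0,-1.5,-1.4,0,8.7],[0,0,0,-2.8,-2.7,0,8.7],[0,0,0,-2.8,-2.7,0,8.7],[0,0,0,-2.8,-2.7,0,8.7],[0,0,0,-2.8,-2.7,0,8.7],[0,0,0,-2.8,-2.7,0,8.7],[0,0,0,-2.8,-2.7,0,8.7],[0,0,0,-2.8,-2.7,0,8.7],[0,0,0,-2.8,-2.7,0,8.7],[0,0,0,-2.8,-2.7,0,8.7],[0,0,0,-2.8,-2.7,0,8.7],[0,0,0,-2.8,-2.7,0,8.7]]])

```text
time_s: 2.45
tcp_pos: [416.3, 171.7, 244.9]
ee_rot: [[-0.93, 0.368, 0.001], [0.368, 0.93, 0.0], [-0.001, 0.001, -1.0]]
force: [0.0, -0.5, 0.5]
opening: 1.002
```

send_rows(plan=[[[0,0,0,-2.8,-2.7,0,8.7],[0,0,0,-2.8,-2.7,0,8.7],[0,0,0,-2.8,-2.7,0,8.7],[0,0,0,-2.8,-2.7,0,8.7],[0,0,0,-2.8,-2.7,0,8.7],[0,0,0,-2.8,-2.7,0,8.7],[0,0,0,-2.8,-2.7,0,8.7],[0,0,0,-2.8,-2.7,0,8.7],[0,0,0,-2.8,-2.7,0,8.7],[0,0,0,-2.8,-2.7,0,8.7],[0,0,0,-2.8,-2.7,0,8.7],[0,0,0,-2.8,-2.7,0,8.7]]])

```text
time_s: 3.65
tcp_pos: [609.6, -253.4, 244.5]
ee_rot: [[-0.93, 0.368, 0.0], [0.368, 0.93, 0.0], [-0.0, 0.0, -1.0]]
force: [1.1, 0.3, -1.1]
opening: 1.001
```

send_rows(plan=[[[0,0,0,-2.8,-2.7,0,8.7],[0,0,0,-2,-0.5,0,8.7],[0,0,0,-1,0,0,8.7],[0,0,0,0,0,0,8.7],[0,0,0,0,0,0,8.7]]])

```text
time_s: 4.15
tcp_pos: [651.0, -302.6, 244.1]
ee_rot: [[-0.93, 0.368, -0.001], [0.368, 0.93, 0.0], [0.001, 0.0, -1.0]]
force: [0.4, 0.2, 0.3]
opening: 1.001
```

```bash
python3 - <<'E'
from h import *
print(togo([617,-259,36]))
im=grab_frame("wrist");cv2.imwrite("pics/w1.png",im[:,:,::-1])
print(proj('wrist',[617,-259,0]))
for l in("flange_hub","flange"):
    for d in mark_of("wrist",l): print(l,round(d['score'],2),toW("wrist",d['point']).round(1))
print(sense()['time_s'])
E
```

```text
[ 4.743  2.803 20.814]
[339.13302969 131.73156246]
flange_hub 0.67 [ 785.2 -194.9   48.4]
flange_hub 0.57 [ 608.4 -395.8   24.2]
flange_hub 0.56 [ 619.5 -260.5   34.2]
flange 0.74 [ 787.9 -198.8    3.6]
flange 0.58 [ 616.  -404.4    2.5]
flange 0.55 [ 620.6 -258.8    0.9]
4.3
```

View pics/w1.png

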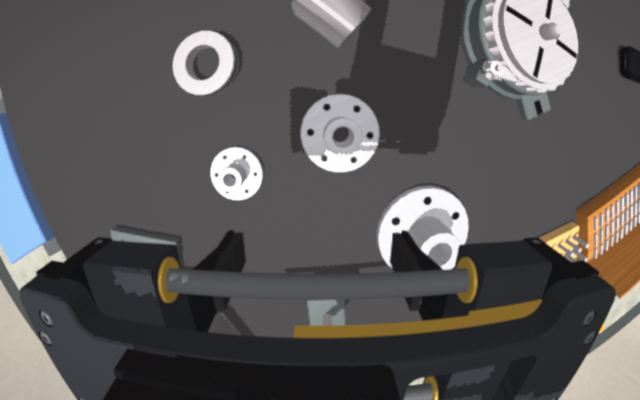

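The flange sits at wrist px (341,133), with its bore at (342,135). I'll refine its position from the disc outline.

```bash
python3 - <<'E'
from h import *
for m in outline_of('wrist','flange'):
    ys,xs=np.where(m['mask'])
    c=(xs.mean(),ys.mean())
    if abs(c[0]-341)>25: continue
    cn=max(cv2.findContours(m['mask'].astype(np.uint8),0,1)[0],key=len)[:,0]
    W=np.array([atz('wrist',p,9)[:2] for p in cn.astype(float)])
    cc,r=cv2.minEnclosingCircle(W.astype(np.float32))
    A=np.c_[2*W,np.ones(len(W))];s=np.linalg.lstsq(A,(W**2).sum(1),rcond=None)[0]
    print(m['score'],c,cc,r,s[:2],np.sqrt(s[2]+s[:2]@s[:2]))
print(atz('wrist',(342,134.5),54))
im=cv2.imread('pics/w1.png')
cv2.imwrite('pics/w1z.png',cv2.resize(im[85:185,290:400],None,fx=6,fy=6,interpolation=2))
E
```

```text
0.82 (np.float64(339.3078958976621), np.float64(132.6270401411557)) (618.3275146484375, -259.19891357421875) 48.613765716552734 [ 618.18103371 -259.28425693] 47.153452203273744
0.47 (np.float64(331.63022648083626), np.float64(16.586672473867594)) (471.0474853515625, -214.10191345214844) 47.71574020385742 [ 476.96351131 -215.83722636] 35.43012551369824
[ 615.34067619 -259.05653085   54.        ]
```

View pics/w1z.png

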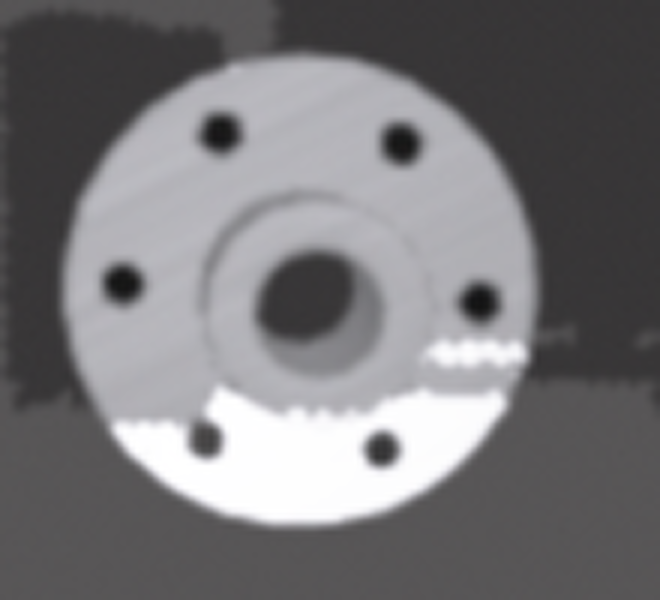

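```bash
python3 - <<'E'
from h import *
print(atz('wrist',(342.9,136.7),54), atz('wrist',(290+300/6-.4,85+288/6-.4),12))
print(togo([618,-259.3,36]), togo([618,-259.3,100]))
E
```

```text
[ 617.91423051 -259.00019037   54.        ] [ 617.19974876 -259.2957587    12.        ]
[ 4.649  2.79  20.889] [ 4.648  2.789 14.489]
```

send_rows(plan=[[[0,0,0,1.2,0.7,0,8.7],[0,0,0,1.8,1.1,2,8.7],[0,0,0,1.3,0.75,4,8.7],[0,0,0,0.36,0.23,4,8.7],[0,0,0,0,0,4,8.7],[0,0,0,0,0,2.5,8.7],[0,0,0,0,0,1,8.7],[0,0,0,0,0,0,8.7],[0,0,0,0,0,0,8.7]]])

```text
time_s: 5.25
tcp_pos: [619.2, -260.4, 71.4]
ee_rot: [[-0.93, 0.368, 0.002], [0.368, 0.93, -0.001], [-0.003, -0.0, -1.0]]
force: [0.8, -0.3, 1.5]
opening: 1.001
```

```bash
python3 - <<'E'
from h import *
print(togo([617.8,-259.2,36]),sense()['force'])
im=grab_frame("wrist");cv2.imwrite("pics/w2.png",im[:,:,::-1])
E
```

```text
[0.184 0.06  3.544] [ 0.80252551 -0.31851519  1.47867308]
```

View pics/w2.png

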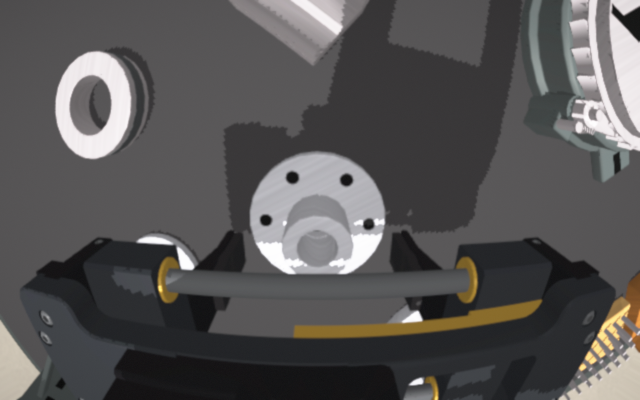

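The hub at (318,248) is central between the fingers. Next: go down the rest of the way and close.

send_rows(plan=[[[0,0,0,0.1,0.05,1.5,8.7],[0,0,0,0.05,0,1.5,8.7],[0,0,0,0,0,0.5,8.7],[0,0,0,0,0,0,8.7],[0,0,0,0,0,0,4],[0,0,0,0,0,0,3.5],[0,0,0,0,0,0,3.5],[0,0,0,0,0,0,3.5],[0,0,0,0,0,0,3.5],[0,0,0,0,0,0,3.5]]], squeeze=30)

```text
time_s: 6.3
tcp_pos: [616.9, -258.9, 34.4]
ee_rot: [[-0.93, 0.368, -0.0], [0.368, 0.93, 0.0], [0.0, -0.0, -1.0]]
force: [0.5, 0.0, 3.3]
opening: 0.536
```

```bash
python3 - <<'E'
from h import *
s=sense();print(togo([617.8,-259.2,36]),s['force'],s['moment'],s['opening']*87)
E
```

```text
[-0.095  0.001 -0.156] [0.53739376 0.03015991 3.25674118] [-0.00672249 -0.03251077  0.01723387] 46.625214452175065
```

send_rows(plan=[[[0,0,0,0,0,-0.15,3.5],[0,0,0,0,0,0,3.5],[0,0,0,0,0,0,3.5],[0,0,0,0,0,0,3.5],[0,0,0,0,0,0,3.5]]])

```text
time_s: 6.8
tcp_pos: [616.5, -258.6, 35.4]
ee_rot: [[-0.93, 0.368, -0.001], [0.368, 0.93, 0.001], [0.001, 0.0, -1.0]]
force: [0.2, 0.7, -3.2]
opening: 0.478
```

```bash
python3 - <<'E'
from h import *
s=sense();print(togo([617.8,-259.2,36]),s['force'],s['moment'],s['opening']*87)
E
```

```text
[-0.143 -0.008 -0.064] [ 0.23856083  0.66530445 -3.20897552] [-0.01715445  0.00974178  0.01185664] 41.576437611604106
```

send_rows(plan=[[[0,0,0,0,0,-1,3.5],[0,0,0,0,0,-2.5,3.5],[0,0,0,0,0,-3.5,3.5],[0,0,0,0,0,-3.5,3.5],[0,0,0,0.3,1,-2.5,3.5],[0,0,0,0.7,2.2,-1,3.5],[0,0,0,0.95,3,0,3.5],[0,0,0,0.95,3,0,3.5],[0,0,0,0.95,3,0,3.5],[0,0,0,0.95,3,0,3.5],[0,0,0,0.95,3,0,3.5],[0,0,0,0.7,2.5,0,3.5]]])

```text
time_s: 8.0
tcp_pos: [633.1, -40.8, 176.9]
ee_rot: [[-0.93, 0.367, 0.001], [0.367, 0.93, 0.0], [-0.001, 0.0, -1.0]]
force: [-0.5, -0.7, -4.3]
opening: 0.481
```

send_rows(plan=[[[0,0,0,0.5,2,0,3.5],[0,0,0,0.3,1,0,3.5],[0,0,0,0,0,0,3.5],[0,0,0,0,0,0,3.5],[0,0,0,0,0,0,3.5]]])

```text
time_s: 8.5
tcp_pos: [636.7, -13.0, 176.1]
ee_rot: [[-0.929, 0.369, -0.0], [0.369, 0.929, -0.0], [-0.0, -0.0, -1.0]]
force: [-1.0, -0.5, -3.5]
opening: 0.476
```

```bash
python3 - <<'E'
from h import *
s=sense();print(s['tcp_pos'],s['force'],s['opening']*87)
im=grab_frame("wrist");cv2.imwrite("pics/w3.png",im[:,:,::-1])
im=grab_frame("top");cv2.imwrite("pics/t3.png",im[:,:,::-1])
for l in("flange_hub","flange","table_seat","indexer","lever_grip"):
    for d in mark_of("wrist",l): print(l,round(d['score'],2),toW("wrist",d['point']).round(1))
E
```

```text
[636.66439892 -13.04369855 176.12673641] [-1.04580386 -0.54728612 -3.49514627] 41.44576967951091
flange_hub 0.58 [640.1 -10.6 172.6]
flange_hub 0.48 [ 610.8 -399.9   22. ]
flange 0.72 [ 615.9 -405.     1.1]
flange 0.56 [637.  -11.8 139.3]
table_seat 0.6 [572.7  19.   78.5]
indexer 0.57 [570.2  21.2   2.5]
```

View pics/w3.png

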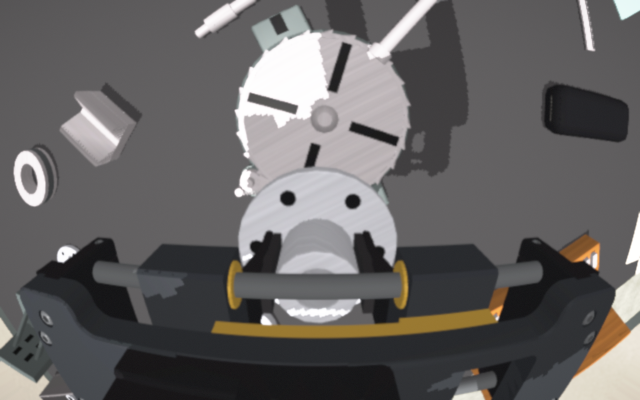

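```bash
python3 - <<'E'
from h import *
im=cv2.imread('pics/w3.png')
cv2.imwrite('pics/w3z.png',cv2.resize(im[85:160,270:380],None,fx=6,fy=6,interpolation=2))
cv2.imwrite('pics/w3y.png',cv2.resize(im[155:335,225:410],None,fx=4,fy=4,interpolation=2)[:600])
im=cv2.imread('pics/t3.png')
cv2.imwrite('pics/t3z.png',cv2.resize(im[160:270,240:400],None,fx=5,fy=5,interpolation=2))
E
```

```text
(no output)
```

View pics/w3z.png

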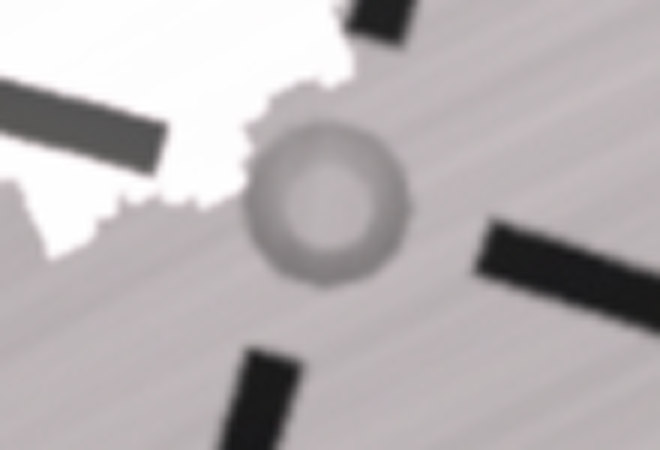

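View pics/w3y.png

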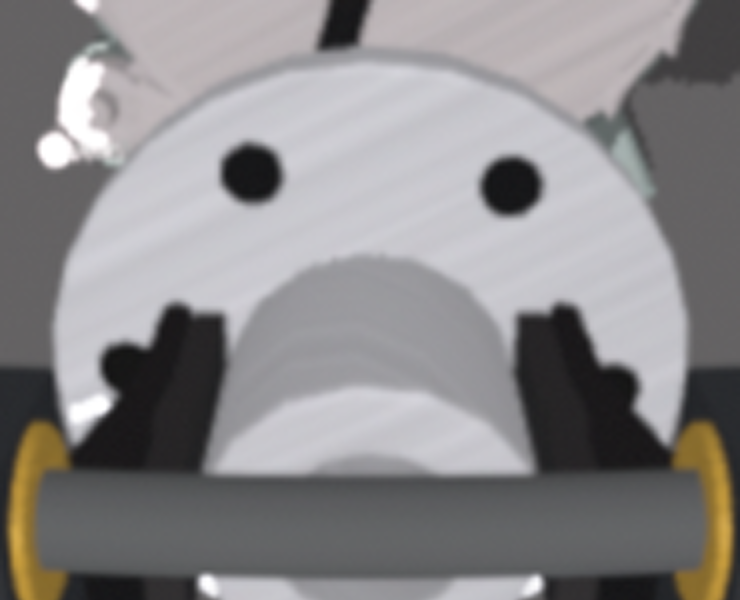

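View pics/t3z.png

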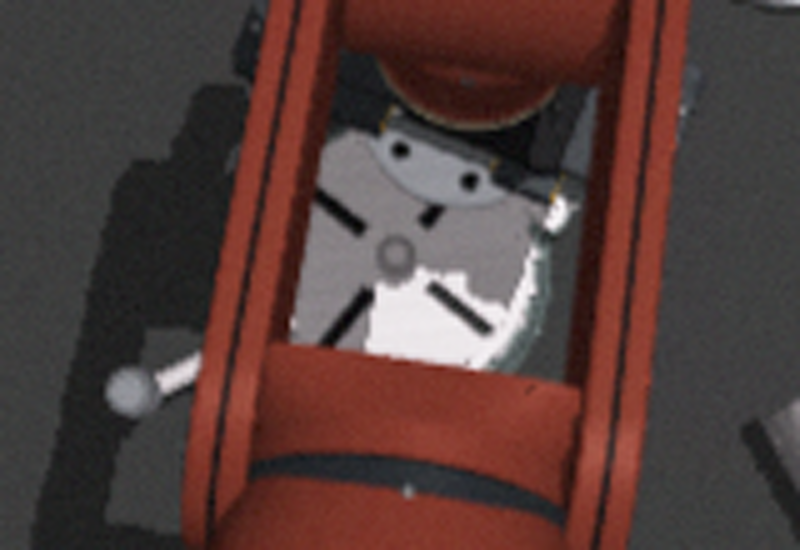

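```bash
python3 - <<'E'
from h import *
from scipy.optimize import least_squares
s=sense();T=s['tcp_pos'];Rt=s['ee_rot']
print('spigot tip wrist',atz('wrist',(324.6,118.8),104),atz('wrist',(270+328/6-.4,85+204/6-.4),97),'top',atz('top',(318.8,211.),104))
def tool(px,zt):
    o,d=ray('wrist',px);o=Rt.T@(o-T);d=Rt.T@d;return (o+d*(zt-o[2])/d[2])
def P(zx,zy):return (225+zx/4-.4,155+zy/4-.4)
def fit(pts,zt,r):
    W=np.array([tool(P(*p),zt)[:2] for p in pts]);
    f=least_squares(lambda c:np.hypot(*(W-c).T)-r,[0,0]);return f.x,f.fun.round(2)
print('disc',fit([(53,335),(80,225),(160,130),(250,80),(370,60),(480,78),(590,135),(665,230),(688,330)],23.4,48))
print('hubtop',fit([(205,472),(235,440),(280,410),(320,393),(370,387),(430,397),(480,420),(515,450),(535,472)],-18.6,21))
print('bore',fit([(310,470),(340,458),(375,455),(410,460),(435,470),(290,580),(450,580)],-18.6,11.5))
g=tool((324.6,118.8),T[2]-104);print('spigot in tool',g)
E
```

```text
spigot tip wrist [572.35404248  19.28390094 104.        ] [572.50414944  19.15548433  97.        ] top [569.58784798  16.96418985 104.        ]
disc (array([-1.60580227,  0.55162028]), array([-0.27,  0.11,  0.04,  0.07, -0.1 , -0.21,  0.2 ,  0.19, -0.35]))
hubtop (array([-2.38359172,  0.39593739]), array([ 0.34, -0.15, -0.24,  0.1 ,  0.13, -0.07, -0.12, -0.11,  0.33]))
bore (array([-1.25437831,  0.4969892 ]), array([ 0.07, -0.06, -0.2 ,  0.  ,  0.28,  0.11, -0.07]))
spigot in tool [71.39849926  5.58104136 71.96600919]
```

send_rows(plan=[[[0,0,0,0.7,0.1,0,3.5],[0,0,0,1.5,0.1,0,3.5],[0,0,0,2,0.1,0,3.5],[0,0,0,1.7,0.1,0.5,3.5],[0,0,0,1,0.08,1,3.5],[0,0,0,0.35,0,1,3.5],[0,0,0,0,0,0.5,3.5],[0,0,0,0,0,0,3.5],[0,0,0,0,0,0,3.5]]])

```text
time_s: 9.75
tcp_pos: [571.6, 19.1, 146.2]
ee_rot: [[-0.93, 0.368, 0.0], [0.368, 0.93, -0.0], [-0.0, 0.0, -1.0]]
force: [-0.2, -1.2, -3.0]
opening: 0.479
```

```bash
python3 - <<'E'
from h import *
s=sense();print(s['tcp_pos'],s['force'],s['moment'],s['opening']*87)
im=grab_frame("scene");cv2.imwrite("pics/s4.png",cv2.resize(im[150:270,240:400,::-1],None,fx=5,fy=5,interpolation=2))
im=grab_frame("wrist");cv2.imwrite("pics/w4.png",im[:,:,::-1])
E
```

```text
[571.63108409  19.05740319 146.21908823] [-0.22606097 -1.15596817 -2.95340369] [0.01228844 0.05220252 0.00274579] 41.68871731239881
```

View pics/s4.png

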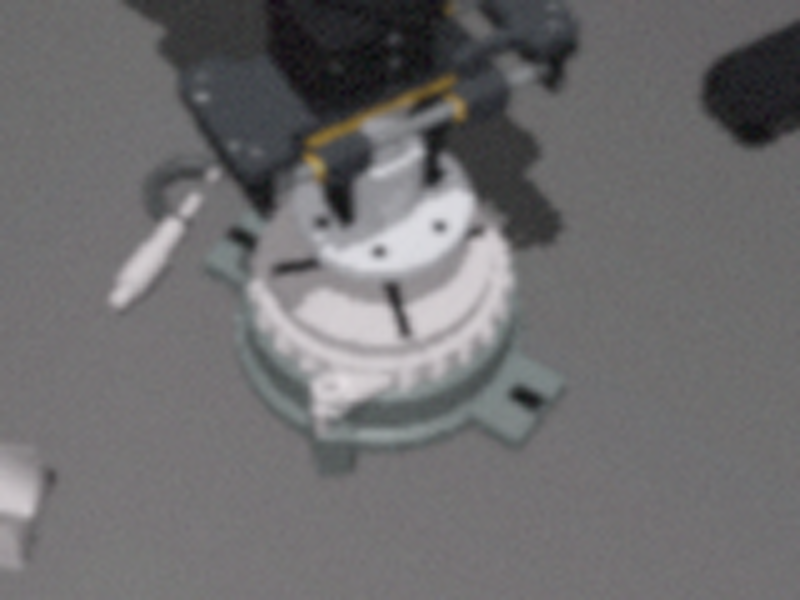

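View pics/w4.png

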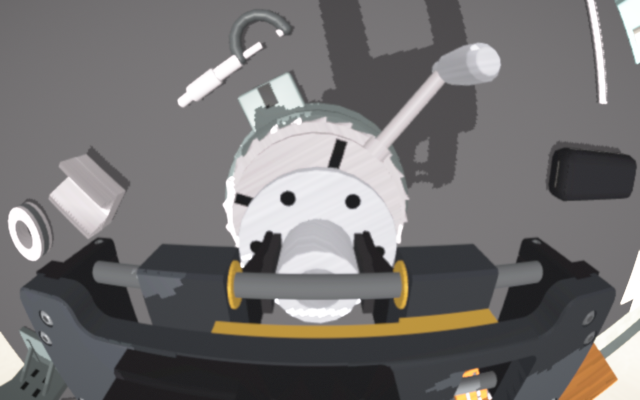

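send_rows(plan=[[[0,0,0,0.15,-0.05,0.2,3.5],[0,0,0,0,0,0.4,3.5],[0,0,0,0,0,0.4,3.5],[0,0,0,0,0,0,3.5],[0,0,0,0,0,0,3.5]]])

```text
time_s: 10.35
tcp_pos: [569.3, 19.4, 135.7]
ee_rot: [[-0.93, 0.368, -0.001], [0.368, 0.93, 0.0], [0.001, -0.0, -1.0]]
force: [-0.2, -0.1, -3.0]
opening: 0.476
```

```bash
python3 - <<'E'
from h import *
s=sense();print(s['tcp_pos'],s['force'],s['moment'],s['ee_rot'].T@s['force'])
E
```

```text
[569.30991519  19.43532412 135.73145086] [-0.17814627 -0.08362718 -2.99856773] [-0.00555093  0.03639333  0.01009121] [ 0.13320598 -0.14282181  2.99866573]
```

No contact, and the tip is already inside the bore. Lowering in small steps.

send_rows(plan=[[[0,0,0,0,0,0.2,3.5],[0,0,0,0,0,0.2,3.5],[0,0,0,0,0,0,3.5],[0,0,0,0,0,0,3.5]]])

```text
time_s: 10.75
tcp_pos: [569.5, 19.4, 132.0]
ee_rot: [[-0.93, 0.368, -0.0], [0.368, 0.93, -0.0], [0.0, -0.0, -1.0]]
force: [-0.5, 0.4, -3.9]
opening: 0.479
```

```bash
python3 - <<'E'
from h import *
s=sense();print(s['tcp_pos'],s['force'],s['moment'],s['ee_rot'].T@s['force'])
E
```

```text
[569.49119686  19.42729888 132.01197907] [-0.54470197  0.39710778 -3.94883154] [ 0.02885958 -0.00145348  0.04471125] [0.65240569 0.16903338 3.94885551]
```

send_rows(plan=[[[0,0,0,0,0,0.2,3.5],[0,0,0,0,0,0.2,3.5],[0,0,0,0,0,0,3.5],[0,0,0,0,0,0,3.5]]])

```text
time_s: 11.15
tcp_pos: [569.6, 19.3, 127.9]
ee_rot: [[-0.93, 0.368, 0.0], [0.368, 0.93, -0.0], [-0.0, -0.0, -1.0]]
force: [0.8, -1.0, -3.8]
opening: 0.473
```

```bash
python3 - <<'E'
from h import *
s=sense();print(s['tcp_pos'],s['force'],s['moment'],s['ee_rot'].T@s['force'])
E
```

```text
[569.57498599  19.28800202 127.92375785] [ 0.81893587 -1.01229652 -3.75267087] [-0.14711006 -0.19465117 -0.00061091] [-1.13337712 -0.63954998  3.752915  ]
```

send_rows(plan=[[[0,0,0,-0.06,-0.03,0,3.5],[0,0,0,0,0,0.3,3.5],[0,0,0,0,0,0.3,3.5],[0,0,0,0,0,0.3,3.5],[0,0,0,0,0,0,3.5],[0,0,0,0,0,0,3.5]]])

```text
time_s: 11.75
tcp_pos: [569.8, 18.9, 118.8]
ee_rot: [[-0.93, 0.368, -0.001], [0.368, 0.93, 0.0], [0.0, -0.0, -1.0]]
force: [0.3, 0.5, -3.0]
opening: 0.479
```

```bash
python3 - <<'E'
from h import *
s=sense();print(s['tcp_pos'],s['force'],s['moment'],s['ee_rot'].T@s['force'])
E
```

```text
[569.77456379  18.93121018 118.82987432] [ 0.3448236   0.46376301 -3.04356751] [ 0.0139226  -0.0270584  -0.02245275] [-0.1514969   0.55858448  3.04340512]
```

send_rows(plan=[[[0,0,0,0,0,0.2,3.5],[0,0,0,0,0,0.2,3.5],[0,0,0,0,0,0.05,3.5],[0,0,0,0,0,0,3.5],[0,0,0,0,0,0,3.5]]])

```text
time_s: 12.25
tcp_pos: [570.0, 18.9, 114.6]
ee_rot: [[-0.93, 0.368, 0.0], [0.368, 0.93, 0.0], [-0.0, 0.0, -1.0]]
force: [-0.3, -1.0, -2.8]
opening: 0.482
```

```bash
python3 - <<'E'
from h import *
s=sense();print(s['tcp_pos'],s['force'],s['moment'],s['ee_rot'].T@s['force'])
E
```

```text
[569.98207278  18.91865155 114.57043065] [-0.33663039 -0.95622851 -2.81760103] [ 0.0383697  -0.00585714 -0.01871851] [-0.03875046 -1.01313749  2.81755557]
```

send_rows(plan=[[[0,0,0,0,0,0.1,3.5],[0,0,0,0,0,0.05,3.5],[0,0,0,0,0,0,3.5],[0,0,0,0,0,0,3.5]]])

```text
time_s: 12.65
tcp_pos: [569.9, 18.9, 113.0]
ee_rot: [[-0.93, 0.368, -0.0], [0.368, 0.93, 0.0], [0.0, -0.0, -1.0]]
force: [0.7, -0.8, -3.6]
opening: 0.478
```

```bash
python3 - <<'E'
from h import *
s=sense();print(s['tcp_pos'],s['force'],s['moment'],s['ee_rot'].T@s['force'])
E
```

```text
[569.91200933  18.91135492 113.00520692] [ 0.73634475 -0.81609468 -3.5757382 ] [-0.06169804  0.01573631 -0.03015726] [-0.98522154 -0.48783422  3.57567814]
```

send_rows(plan=[[[0,0,0,0,0,0.1,3.5],[0,0,0,0,0,0.05,3.5],[0,0,0,0,0,0,3.5],[0,0,0,0,0,0,3.5]]])

```text
time_s: 13.05
tcp_pos: [570.1, 18.9, 112.7]
ee_rot: [[-0.93, 0.368, 0.0], [0.368, 0.93, -0.0], [-0.0, -0.0, -1.0]]
force: [-5.0, 0.5, 5.8]
opening: 0.475
```

```bash
python3 - <<'E'
from h import *
s=sense();print(s['tcp_pos'],s['force'],s['moment'],s['ee_rot'].T@s['force'])
E
```

```text
[570.13225307  18.88244306 112.67779483] [-5.00261605  0.52152373  5.8306159 ] [ 0.03992184  0.72834963 -0.08144148] [ 4.84128692 -1.35536037 -5.83259594]
```

It's seated: upward force has appeared and the TCP is 34.7 mm above the face. Releasing.

send_rows(plan=[[[0,0,0,0,0,-0.05,5],[0,0,0,0,0,0,6.5],[0,0,0,0,0,0,7.5],[0,0,0,0,0,0,7.5],[0,0,0,0,0,0,7.5],[0,0,0,0,0,0,7.5]]])

```text
time_s: 13.65
tcp_pos: [570.4, 19.1, 112.4]
ee_rot: [[-0.93, 0.368, 0.001], [0.368, 0.93, 0.0], [-0.001, 0.001, -1.0]]
force: [0.8, 2.9, 1.9]
opening: 0.843
```

send_rows(plan=[[[0,0,0,0,0,-0.5,7.5],[0,0,0,0,0,-1.5,7.5],[0,0,0,0,0,-3,7.5],[0,0,0,0,0,-3,7.5],[0,0,0,-1.5,0,-2,7.5],[0,0,0,-3,0,-1,7.5],[0,0,0,-2,0,0,7.5],[0,0,0,-1,0,0,7.5],[0,0,0,0,0,0,7.5],[0,0,0,0,0,0,7.5]]])

```text
time_s: 14.65
tcp_pos: [638.8, -8.5, 221.5]
ee_rot: [[-0.93, 0.368, -0.002], [0.368, 0.93, 0.0], [0.002, -0.0, -1.0]]
force: [-0.2, -0.1, -0.2]
opening: 0.866
```

```bash
python3 - <<'E'
from h import *
s=sense();print(s['tcp_pos'],s['force'],s['moment'],s['time_s'])
im=grab_frame("wrist");cv2.imwrite("pics/w5.png",im[:,:,::-1])
for l in("flange_hub","flange","table_seat","lever_grip"):
    for d in mark_of("wrist",l): print(l,round(d['score'],2),toW("wrist",d['point']).round(1))
im=grab_frame("scene");cv2.imwrite("pics/s5.png",cv2.resize(im[120:270,240:400,::-1],None,fx=4,fy=4,interpolation=2))
for d in mark_of("scene","lever_grip"): print(l,round(d['score'],2),toW("scene",d['point']).round(1))
E
```

```text
[638.76453672  -8.46082712 221.4880678 ] [-0.22841176 -0.05933707 -0.21819098] [ 0.02491408  0.00953086 -0.03703065] 14.65
flange_hub 0.79 [ 785.2 -195.5   46.9]
flange_hub 0.78 [573.5  20.8 108.8]
flange_hub 0.53 [ 609.6 -398.7   20.7]
flange 0.68 [ 787.5 -194.8   -1. ]
flange 0.65 [570.2  17.7  78.4]
flange 0.65 [ 616.6 -404.1    1.6]
table_seat 0.92 [569.7  18.6  78.8]
```

View pics/w5.png

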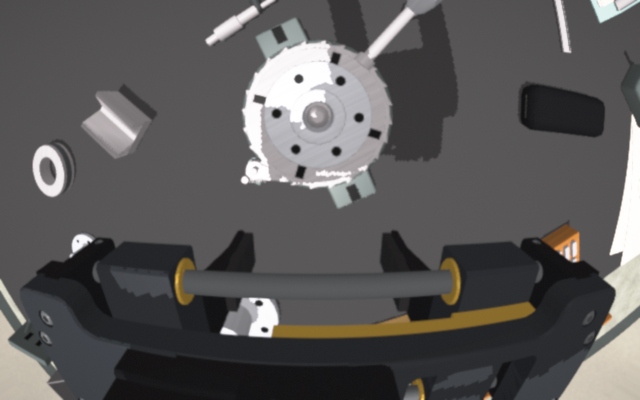

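View pics/s5.png

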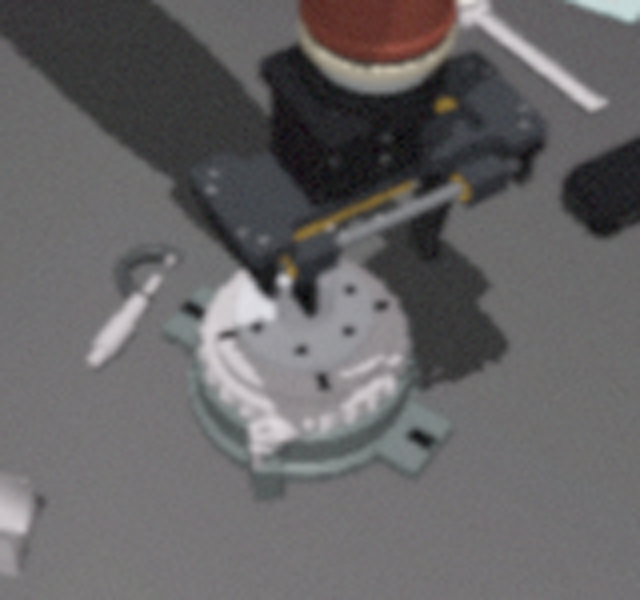

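The flange is flat on the face, with the spigot visible through its bore at (317,116). Next, the lever.

send_rows(plan=[[[0,0,0,1.6,0.55,0,8.7],[0,0,0,3.3,1.2,0,8.7],[0,0,0,3.3,1.2,0,8.7],[0,0,0,3.3,1.2,0,8.7],[0,0,0,1.7,0.6,0,8.7],[0,0,7.8,0,0,0,8.7],[0,0,7.8,0,0,0,8.7],[0,0,7.8,0,0,0,8.7],[0,0,7.8,0,0,0,8.7],[0,0,7.8,0,0,0,8.7],[0,0,0,0,0,0,8.7],[0,0,0,0,0,0,8.7]]])

```text
time_s: 16.2
tcp_pos: [534.6, 83.9, 222.2]
ee_rot: [[-0.494, 0.869, 0.0], [0.869, 0.494, -0.0], [-0.0, 0.0, -1.0]]
force: [-0.9, 0.6, 0.5]
opening: 1.004
```

```bash
python3 - <<'E'
from h import *
s=sense();print(s['tcp_pos'],s['ee_rot'],s['joints'],s['time_s'])
im=grab_frame("wrist");cv2.imwrite("pics/w6.png",im[:,:,::-1])
for l in("table_seat","lever_grip","lever"):
    for d in mark_of("wrist",l): print(l,round(d['score'],2),toW("wrist",d['point']).round(1))
E
```

```text
[534.63132343  83.87507695 222.16168194] [[-4.94200202e-01  8.69348055e-01  3.46416802e-04]
 [ 8.69348050e-01  4.94200285e-01 -2.13966476e-04]
 [-3.57210622e-04  1.95414495e-04 -9.99999917e-01]] [ 9.98949698e-03  3.71011665e-02  1.77081958e+00 -2.23693893e-04
  1.33332765e+00 -5.06872583e-01] 16.2
```

View pics/w6.png

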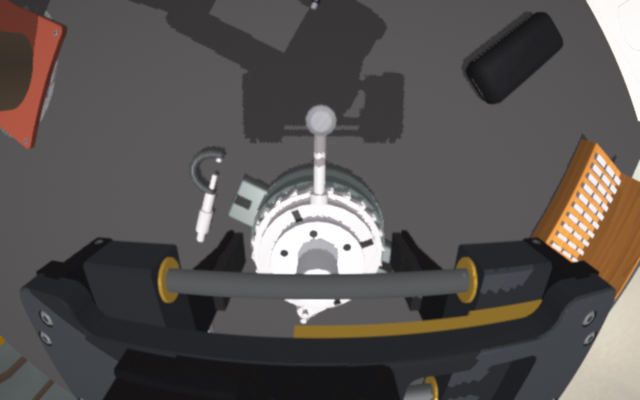

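```bash
python3 - <<'E'
from h import *
s=sense()
im=cv2.imread('pics/w6.png')
cv2.imwrite('pics/w6z.png',cv2.resize(im[95:285,240:400],None,fx=4,fy=3,interpolation=2)[:590])
g=atz('wrist',(320.3,119.8),134);print('grip',g)
a=np.array([571,18.5]);v=g[:2]-a;print(np.hypot(*v),np.degrees(np.arctan2(v[1],v[0])))
print('base?',atz('wrist',(319.5,145),77),atz('wrist',(318.7,190),77))
E
```

```text
grip [502.1404721  146.39388902 134.        ]
145.25316324305163 118.29852872111447
base? [514.94738272 123.44389693  77.        ] [535.65773002  85.37451041  77.        ]
```

View pics/w6z.png

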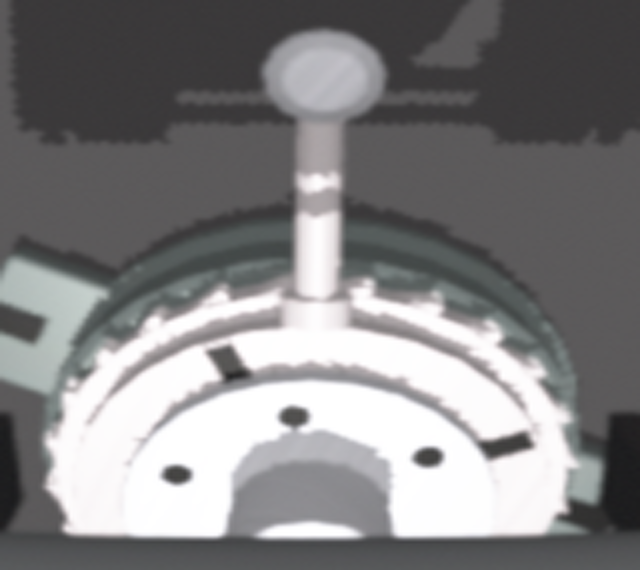

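send_rows(plan=[[[0,0,0,2,0.1,0,8.7],[0,0,0,3,0.1,0,8.7],[0,0,0,1.6,0.06,0,8.7],[0,0,1.3,0.44,0,1,8.7],[0,0,0,0,0,2.5,8.7],[0,0,0,0,0,2.5,8.7],[0,0,0,0,0,2,8.7],[0,0,0,0,0,1,8.7],[0,0,0,0,0,0,8.7],[0,0,0,0,0,0,8.7]]])

```text
time_s: 17.4
tcp_pos: [502.7, 146.7, 132.8]
ee_rot: [[-0.471, 0.882, 0.001], [0.882, 0.471, 0.0], [-0.0, 0.001, -1.0]]
force: [0.4, -0.6, 0.2]
opening: 1.0
```

```bash
python3 - <<'E'
from h import *
s=sense();print(s['tcp_pos'],togo([502.1,146.4,113]),s['force'])
im=grab_frame("wrist");cv2.imwrite("pics/w7.png",im[:,:,::-1])
im=grab_frame("top");cv2.imwrite("pics/t7.png",cv2.resize(im[140:300,180:400,::-1],None,fx=3,fy=3,interpolation=2))
E
```

```text
[502.67437477 146.71371578 132.81377983] [ 0.    -0.067  1.981] [ 0.35150837 -0.5719868   0.16885672]
```

View pics/w7.png

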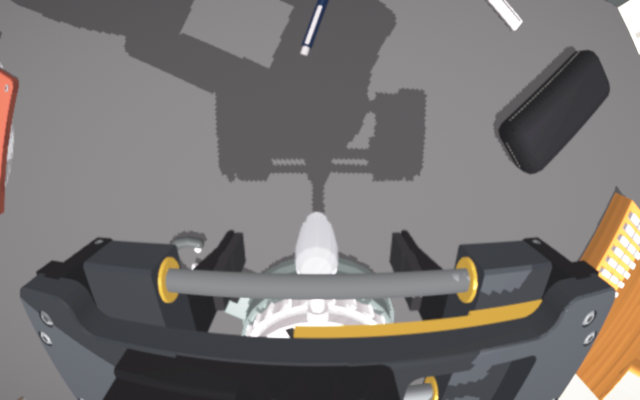

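View pics/t7.png

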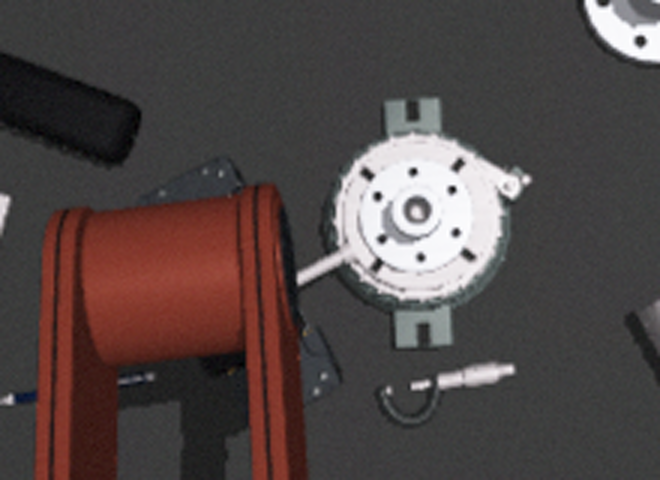

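The grip is centred between the fingers at (318,245). Lower 2 cm and close.

send_rows(plan=[[[0,0,0,0,-0.03,1,8.7],[0,0,0,0,0,0.95,8.7],[0,0,0,0,0,0,5],[0,0,0,0,0,0,2],[0,0,0,0,0,0,2],[0,0,0,0,0,0,2],[0,0,0,0,0,0,2],[0,0,0,0,0,0,2],[0,0,0,0,0,0,2],[0,0,0,0,0,0,2],[0,0,0,0,0,0,2],[0,0,0,0,0,0,2]]], squeeze=20)

```text
time_s: 18.7
tcp_pos: [502.0, 146.6, 112.6]
ee_rot: [[-0.471, 0.882, 0.0], [0.882, 0.471, 0.0], [-0.0, 0.0, -1.0]]
force: [1.1, 0.7, -1.4]
opening: 0.272
```

send_rows(plan=[[[0,0,0,0,0,0,2],[0,0,0,0,0,0,2],[0,0,0,0,0,0,2]]])

```text
time_s: 19.0
tcp_pos: [502.0, 146.6, 112.6]
ee_rot: [[-0.471, 0.882, 0.0], [0.882, 0.471, 0.0], [-0.0, 0.0, -1.0]]
force: [1.8, 1.2, -1.7]
opening: 0.278
```

```bash
cat >> h.py <<'E'
AX=np.array([571,18.5])
def st():
    s=sense();v=s['tcp_pos'][:2]-AX;F=s['ee_rot'].T@s['force'];R=s['ee_rot']
    print('t',s['time_s'],'tcp',s['tcp_pos'].round(2),'ang',round(np.degrees(np.arctan2(v[1],v[0])),2),'yaw',round(np.degrees(np.arctan2(R[1,0],R[0,0])),2),'r',np.hypot(*v).round(2),'Ftool',F.round(2),'M',s['moment'].round(2),'open',round(s['opening']*87,1))
E
python3 -c "
from h import *
st()"
```

```text
t 19.0 tcp [501.98 146.58 112.57] ang 118.32 yaw 118.11 r 145.49 Ftool [0.17 2.16 1.65] M [ 0.05 -0.26  0.07] open 24.2
```

send_rows(plan=[[[0,0,0.5,0,0,0,2],[0,0,0,0,0.25,0,2],[0,0,1,0,0,0,2],[0,0,0,0,0.25,0,2],[0,0,0.5,0,0,0,2],[0,0,0,0,0,0,2]]])

```text
time_s: 19.6
tcp_pos: [506.3, 148.9, 112.5]
ee_rot: [[-0.44, 0.898, -0.0], [0.898, 0.44, 0.0], [0.0, -0.0, -1.0]]
force: [-2.2, -1.0, 2.6]
opening: 0.269
```

```bash
python3 -c "
from h import *
st()"
```

```text
t 19.6 tcp [506.29 148.88 112.52] ang 116.4 yaw 116.09 r 145.55 Ftool [ 0.04 -2.44 -2.62] M [-0.23  0.44  0.04] open 23.4
```

send_rows(plan=[[[0,0,0.5,0,0,0,2],[0,0,0,0,0.25,0,2],[0,0,1,0,0,0,2],[0,0,0,0,0.25,0,2],[0,0,0.5,0,0,0,2],[0,0,0,0,0,0,2]]])

```text
time_s: 20.2
tcp_pos: [510.1, 150.7, 112.5]
ee_rot: [[-0.408, 0.913, -0.002], [0.913, 0.408, -0.001], [0.0, -0.002, -1.0]]
force: [-7.1, -2.5, 6.0]
opening: 0.273
```

```bash
python3 -c "
from h import *
st()"
```

```text
t 20.2 tcp [510.09 150.72 112.49] ang 114.74 yaw 114.1 r 145.58 Ftool [ 0.6  -7.48 -5.95] M [-0.46  1.11  0.09] open 23.8
```

send_rows(plan=[[[0,0,0,0,0.1,0,2],[0,0,0,0,0,0,2],[0,0,0,0,0,0,2]]])

```text
time_s: 20.5
tcp_pos: [510.4, 150.8, 112.5]
ee_rot: [[-0.409, 0.913, -0.004], [0.913, 0.409, -0.001], [0.0, -0.004, -1.0]]
force: [-8.7, -3.5, 8.3]
opening: 0.271
```

```bash
python3 -c "
from h import *
st()"
```

```text
t 20.5 tcp [510.36 150.81 112.46] ang 114.62 yaw 114.11 r 145.55 Ftool [ 0.34 -9.43 -8.28] M [-0.67  1.55  0.1 ] open 23.6
```

The stop is at about 114.6°, so the starting play was about 3.6°. Now swinging anticlockwise along the arc.

send_rows(plan=[[[0,0,-2,0,0,0,2],[0,0,0,0,-1.01,0,2],[0,0,-4,0,0,0,2],[0,0,0,0,-1.01,0,2],[0,0,-4,0,0,0,2],[0,0,0,0,-1.01,0,2],[0,0,-4,0,0,0,2],[0,0,0,0,-1.01,0,2],[0,0,-4,0,0,0,2],[0,0,0,0,-1.01,0,2],[0,0,-2,0,0,0,2],[0,0,0,0,0,0,2]]])

```text
time_s: 21.7
tcp_pos: [469.1, 122.8, 112.5]
ee_rot: [[-0.694, 0.72, -0.001], [0.72, 0.694, -0.0], [0.001, -0.001, -1.0]]
force: [-4.8, -1.4, 4.3]
opening: 0.273
```

```bash
python3 -c "
from h import *
st()"
```

```text
t 21.7 tcp [469.11 122.75 112.45] ang 134.34 yaw 133.98 r 145.78 Ftool [ 2.35 -4.42 -4.32] M [-0.08  0.78 -0.13] open 23.8
```

send_rows(plan=[[[0,0,0,0,0,0,2],[0,0,0,0,0,0,2],[0,0,0,0,0,0,2]]])

```text
time_s: 22.0
tcp_pos: [469.1, 122.7, 112.4]
ee_rot: [[-0.694, 0.72, -0.002], [0.72, 0.694, -0.001], [0.001, -0.002, -1.0]]
force: [-5.9, -0.8, 6.1]
opening: 0.27
```

```bash
python3 -c "
from h import *
st()
print(sense()['joints'])
im=grab_frame('wrist');cv2.imwrite('pics/w8.png',im[:,:,::-1])
im=grab_frame('top');cv2.imwrite('pics/t8.png',cv2.resize(im[140:300,220:400,::-1],None,fx=4,fy=4,interpolation=2)[:600])
"
```

```text
t 22.0 tcp [469.13 122.74 112.45] ang 134.34 yaw 133.96 r 145.75 Ftool [ 3.52 -4.87 -6.1 ] M [-0.06  0.98 -0.11] open 23.5
[ 9.33253203e-02  2.73339802e-02  2.00203622e+00 -3.96797167e-04
  1.11421718e+00 -6.73798948e-01]
```

View pics/w8.png

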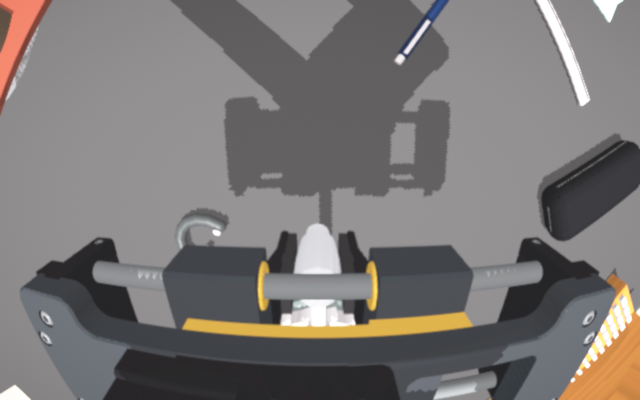

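View pics/t8.png

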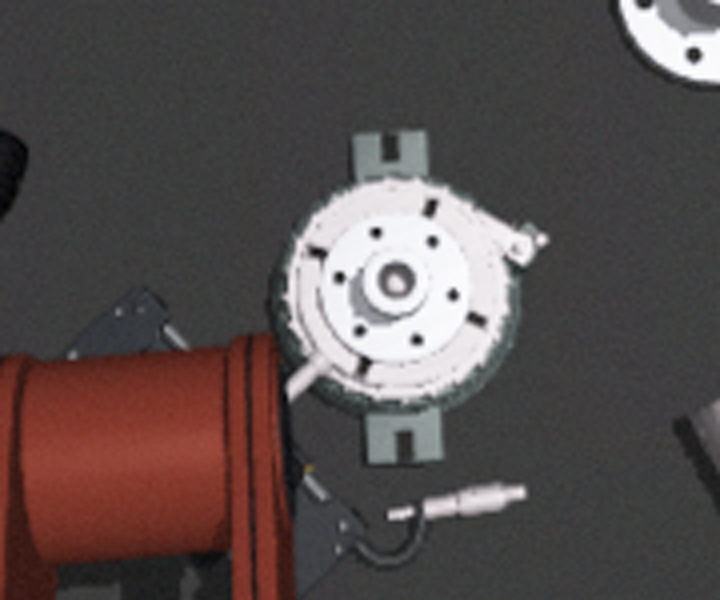

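send_rows(plan=[[[0,0,-1,0,-0.25,0,2],[0,0,0,0,0,0,2],[0,0,0,0,0,0,2]]])

```text
time_s: 22.4
tcp_pos: [468.1, 121.6, 112.5]
ee_rot: [[-0.708, 0.707, -0.0], [0.707, 0.708, 0.001], [0.001, 0.0, -1.0]]
force: [-3.4, 4.1, 1.7]
opening: 0.272
```

```bash
python3 -c "
from h import *
st()"
```

```text
t 22.4 tcp [468.1  121.65 112.48] ang 134.93 yaw 135.04 r 145.7 Ftool [ 5.31  0.53 -1.66] M [ 0.63  0.54 -0.12] open 23.6
```

send_rows(plan=[[[0,0,-1,0,-0.25,0,2],[0,0,0,0,0,0,2],[0,0,0,0,0,0,2]]])

```text
time_s: 22.7
tcp_pos: [466.6, 120.1, 112.5]
ee_rot: [[-0.72, 0.694, 0.0], [0.694, 0.72, 0.001], [0.0, 0.001, -1.0]]
force: [-0.7, 5.4, 1.7]
opening: 0.273
```

```bash
python3 -c "
from h import *
st()"
```

```text
t 22.7 tcp [466.57 120.05 112.48] ang 135.8 yaw 136.06 r 145.67 Ftool [ 4.28  3.37 -1.7 ] M [ 0.71  0.37 -0.16] open 23.8
```

send_rows(plan=[[[0,0,-1.5,0.05,0,0,2],[0,0,0,0,-0.76,0,2],[0,0,-3,0,0,0,2],[0,0,0,0,-0.76,0,2],[0,0,-3,0,0,0,2],[0,0,0,0,-0.76,0,2],[0,0,-3,0,0,0,2],[0,0,0,0,-0.76,0,2],[0,0,-1.5,0,0,0,2],[0,0,0,0,0,0,2]]])

```text
time_s: 23.7
tcp_pos: [447.3, 95.2, 112.5]
ee_rot: [[-0.849, 0.528, -0.001], [0.528, 0.849, -0.001], [-0.0, -0.001, -1.0]]
force: [-3.4, -1.3, 2.3]
opening: 0.27
```

```bash
python3 -c "
from h import *
st()"
```

```text
t 23.7 tcp [447.27  95.23 112.49] ang 148.2 yaw 148.12 r 145.59 Ftool [ 2.2  -2.93 -2.27] M [-0.19  0.35  0.  ] open 23.5
```

send_rows(plan=[[[0,0,-1.5,0,0,0,2],[0,0,0,0,-0.76,0,2],[0,0,-3,0,0,0,2],[0,0,0,0,-0.76,0,2],[0,0,-3,0,0,0,2],[0,0,0,0,-0.76,0,2],[0,0,-3,0,0,0,2],[0,0,0,0,-0.76,0,2],[0,0,-3,0,0,0,2],[0,0,0,0,-0.76,0,2],[0,0,-1.5,0,0,0,2],[0,0,0,0,0,0,2]]])

```text
time_s: 24.9
tcp_pos: [431.5, 60.7, 112.5]
ee_rot: [[-0.957, 0.291, -0.001], [0.291, 0.957, -0.001], [0.0, -0.001, -1.0]]
force: [-3.0, -1.7, -0.0]
opening: 0.275
```

```bash
python3 -c "
from h import *
st()"
```

```text
t 24.9 tcp [431.51  60.73 112.47] ang 163.16 yaw 163.09 r 145.74 Ftool [ 2.33 -2.48  0.04] M [-0.32  0.42 -0.01] open 24.0
```

send_rows(plan=[[[0,0,-1.5,0,0,0,2],[0,0,0,0,-0.76,0,2],[0,0,-3,0,0,0,2],[0,0,0,0,-0.76,0,2],[0,0,-3,0,0,0,2],[0,0,0,0,-0.76,0,2],[0,0,-3,0,0,0,2],[0,0,0,0,-0.76,0,2],[0,0,-3,0,0,0,2],[0,0,0,0,-0.76,0,2],[0,0,-1.5,0,0,0,2],[0,0,0,0,0,0,2]]])

```text
time_s: 26.1
tcp_pos: [425.2, 23.4, 112.4]
ee_rot: [[-0.999, 0.033, -0.001], [0.033, 0.999, -0.001], [0.001, -0.001, -1.0]]
force: [-4.9, -1.5, 2.1]
opening: 0.272
```

```bash
python3 -c "
from h import *
st()"
```

```text
t 26.1 tcp [425.22  23.41 112.42] ang 178.07 yaw 178.09 r 145.86 Ftool [ 4.87 -1.71 -2.1 ] M [-0.16  0.77  0.01] open 23.7
```

send_rows(plan=[[[0,0,0.5,0.05,0,0,2],[0,0,0,0,0.25,0,2],[0,0,1,0,0,0,2],[0,0,0,0,0.25,0,2],[0,0,0.5,0,0,0,2],[0,0,0,0,0,0,2],[0,0,0,0,0,0,2]]])

```text
time_s: 26.8
tcp_pos: [425.6, 29.0, 112.5]
ee_rot: [[-0.998, 0.068, 0.0], [0.068, 0.998, -0.0], [-0.0, -0.0, -1.0]]
force: [-1.5, -2.9, -1.9]
opening: 0.269
```

```bash
python3 -c "
from h import *
st()"
```

```text
t 26.8 tcp [425.56  28.97 112.47] ang 175.88 yaw 176.11 r 145.82 Ftool [ 1.28 -3.04  1.91] M [-0.5   0.31 -0.09] open 23.4
```

send_rows(plan=[[[0,0,0.5,0,0,0,2],[0,0,0,0,0.25,0,2],[0,0,0.5,0,0,0,2],[0,0,0,0,0,0,2],[0,0,0,0,0,0,2]]])

```text
time_s: 27.3
tcp_pos: [425.7, 30.5, 112.5]
ee_rot: [[-0.996, 0.085, -0.0], [0.085, 0.996, -0.002], [-0.0, -0.002, -1.0]]
force: [-2.2, -7.9, -1.6]
opening: 0.277
```

```bash
python3 -c "
from h import *
st()"
```

```text
t 27.3 tcp [425.67  30.51 112.46] ang 175.27 yaw 175.11 r 145.83 Ftool [ 1.56 -8.1   1.66] M [-1.37  0.39 -0.02] open 24.1
```

send_rows(plan=[[[0,0,0,0,0.1,0,2],[0,0,0,0,0,0,2],[0,0,0,0,0,0,2]]])

```text
time_s: 27.6
tcp_pos: [425.7, 30.9, 112.5]
ee_rot: [[-0.996, 0.085, -0.0], [0.085, 0.996, -0.004], [-0.0, -0.004, -1.0]]
force: [-2.2, -11.5, -1.7]
opening: 0.277
```

```bash
python3 -c "
from h import *
st()
im=grab_frame('top');cv2.imwrite('pics/t9f.png',im[:,:,::-1]);cv2.imwrite('pics/t9.png',cv2.resize(im[140:280,240:400,::-1],None,fx=4,fy=4,interpolation=2)[:600])
im=grab_frame('scene');cv2.imwrite('pics/s9.png',cv2.resize(im[120:270,220:400,::-1],None,fx=4,fy=4,interpolation=2))
"
```

```text
t 27.6 tcp [425.73  30.93 112.47] ang 175.11 yaw 175.12 r 145.8 Ftool [  1.22 -11.6    1.79] M [-1.78  0.45 -0.06] open 24.1
```

View pics/t9.png

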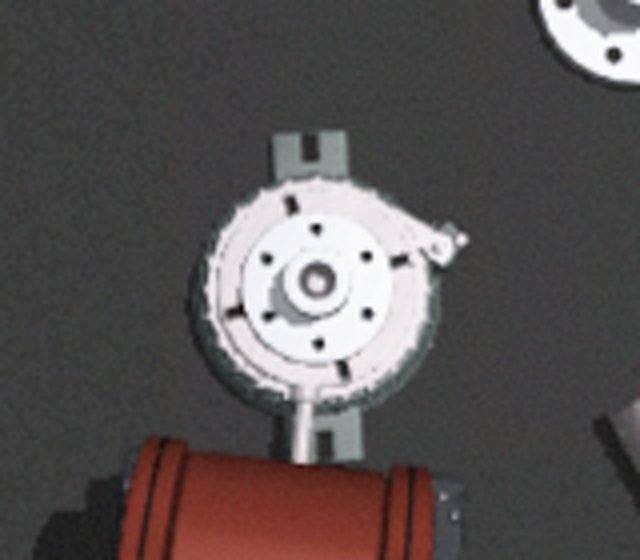

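View pics/s9.png

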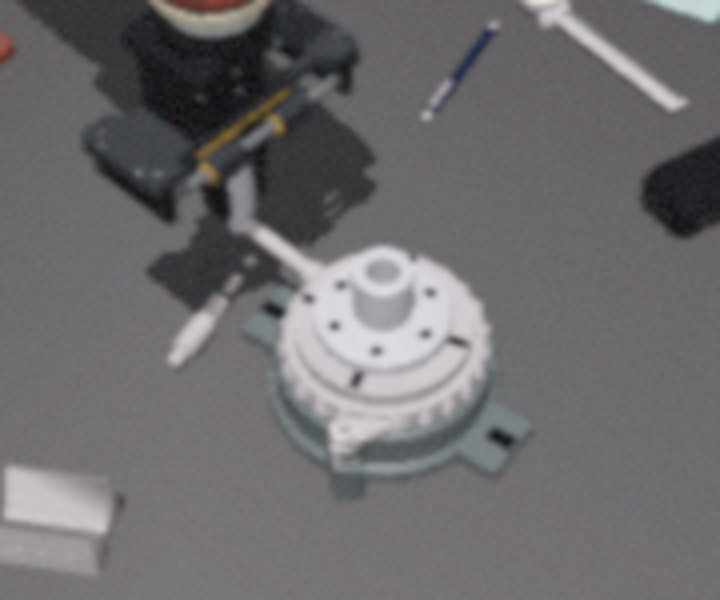

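It's a firm stop: 1 mm more pull raised the force by 3.5 N with little motion. The lever has moved 60.5° from stop to stop, which is four clicks. I'll ease to a lighter pull and check that it holds steady.

send_rows(plan=[[[0,0,0,0,-0.08,0,2],[0,0,0,0,0,0,2],[0,0,0,0,0,0,2],[0,0,0,0,0,0,2],[0,0,0,0,0,0,2]]])

```text
time_s: 28.2
tcp_pos: [425.7, 30.5, 112.5]
ee_rot: [[-0.996, 0.085, -0.0], [0.085, 0.996, -0.003], [-0.0, -0.003, -1.0]]
force: [-2.3, -9.7, -2.2]
opening: 0.271
```

```bash
python3 -c "
from h import *
st()"
```

```text
t 28.2 tcp [425.7   30.54 112.46] ang 175.26 yaw 175.11 r 145.8 Ftool [ 1.48 -9.84  2.19] M [-1.48  0.39  0.02] open 23.5
```

send_rows(plan=[[[0,0,0,0,0,0,2],[0,0,0,0,0,0,2],[0,0,0,0,0,0,2],[0,0,0,0,0,0,2],[0,0,0,0,0,0,2]]])

```text
time_s: 28.7
tcp_pos: [425.7, 30.5, 112.4]
ee_rot: [[-0.996, 0.085, -0.0], [0.085, 0.996, -0.003], [-0.0, -0.003, -1.0]]
force: [-2.6, -10.4, -2.4]
opening: 0.271
```

```bash
python3 -c "
from h import *
st()"
```

```text
t 28.7 tcp [425.67  30.53 112.45] ang 175.27 yaw 175.11 r 145.83 Ftool [  1.74 -10.62   2.41] M [-1.44  0.42  0.01] open 23.5
```

send_rows(plan=[[[0,0,0,0,-0.1,0,2],[0,0,0,0,0,0,2],[0,0,0,0,0,0,2],[0,0,0,0,0,0,2],[0,0,0,0,0,0,2],[0,0,0,0,0,0,2]]])

```text
time_s: 29.3
tcp_pos: [425.6, 30.0, 112.5]
ee_rot: [[-0.996, 0.085, -0.0], [0.085, 0.996, -0.002], [-0.0, -0.002, -1.0]]
force: [-1.9, -7.9, -2.7]
opening: 0.271
```

```bash
python3 -c "
from h import *
st()"
```

```text
t 29.3 tcp [425.63  30.05 112.45] ang 175.46 yaw 175.11 r 145.83 Ftool [ 1.26 -8.07  2.74] M [-1.09  0.39  0.14] open 23.6
```

send_rows(plan=[[[0,0,0,0,0,0,2],[0,0,0,0,0,0,2],[0,0,0,0,0,0,2],[0,0,0,0,0,0,2],[0,0,0,0,0,0,2]]])

```text
time_s: 29.8
tcp_pos: [425.6, 30.1, 112.5]
ee_rot: [[-0.996, 0.085, -0.0], [0.085, 0.996, -0.002], [-0.0, -0.002, -1.0]]
force: [-2.1, -7.5, -2.0]
opening: 0.271
```

```bash
python3 -c "
from h import *
st()"
```

```text
t 29.8 tcp [425.63  30.07 112.46] ang 175.45 yaw 175.11 r 145.83 Ftool [ 1.41 -7.64  2.  ] M [-1.05  0.35  0.07] open 23.5
```

```bash
python3 -c "
from h import *
print(sign_off())"
```

```text
the job is handed in; nothing more can be done
None
```

The flange is on the table, the lever has been swung four clicks and drawn back, and the job is handed in at about 30 s of the 66 s allowed. The arm is still holding the lever.

- **Flange:** I gripped the middle-sized flange by its hub and lowered it over the spigot until it met the face. At contact the TCP was 34.7 mm above the face and the upward force rose to about 6 N. After I let go, the wrist, top and scene pictures showed it flat on the face with the spigot in its bore.
- **Lever:** I first drew the lever back to find the start stop, at 114.6°. I then swung it anticlockwise to 178° and drew it back until it stopped at about 175.2°. That is 60.5° from stop to stop, against 60° for four clicks, and the lever was never taken near click 5. The slots on the face had turned by about the same amount in the top view.
- **Final hold:** The pull back against the pawl was steady at 7.6 to 8 N over the last half second. Pulling 1 mm further earlier raised it from 8 to 11.6 N with only 0.4 mm of motion, so it was on the stop. None of the other things on the granite was touched.

**Checks that disagreed:**
- The cameras differed by 2 to 4 mm on where the table axis is. I settled that by feel while lowering the flange.
- After some clicks I read 2 to 5 N in the anticlockwise direction, which I did not expect. I put it down to friction and the arm's own give, not a stop.
- I counted the clicks from the stop positions and did not feel each one separately.

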